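Switch the ball feeder over to the other bin

TASK

The gravity feeder is about to drop its balls into the bin on the low side of the white seesaw gate. First rock the gate over to its other side by pressing down the raised yellow pad with a fingertip; then push the red shutter sideways until it is fully open, so that all three balls roll down into the other bin. Do not touch or lift the balls, and leave the things around the feeder where they are.

Things in the scene. Friction and masses are not known exactly. Their poses are not given: they have to be found in the camera images.
- feeder: Ball feeder fixed to the bench. Origin on the bench under the gate's pivot; +y is left, +x away from the robot. At y = 0 an aluminium chute 34 mm wide slopes down towards -x, from x = 184 to its mouth at x = 26 mm (floor 104 mm high at the mouth, 126 at the far end, walls 16 mm higher). The white gate lies across under the mouth; blue bins, 100 x 104 mm, outer wall 70 mm high, stand at its ends.
- gate (a joint): White seesaw trough, 230 mm along the feeder's y, 56 mm wide; pivot along x, 40 mm above the bench. Range -0.25 to 0.25 rad. Positive: left (+y) end raised, balls run to the right bin; negative: the reverse. Top-heavy: rests at either stop; about 1 N on the raised pad moves it, past the middle it falls over and stays. Its wall on the -x side stands 30 mm above the pads' level.
- pad_left (a point): Centre of the top of the left yellow press pad, a 52 x 44 mm plate on the gate's -x side, 54 mm in front (-x) and 90 mm left of the pivot; moves with the gate. About 101 mm above the bench when raised, 57 mm when low; pressed down, it also moves some 20 mm outwards (+y).
- pad_right (a point): The same for the right yellow press pad (90 mm right of the pivot); pressed, it moves about 20 mm outwards (-y).
- shutter (a joint): Travel of the red shutter along the feeder's +y (left): 0 shut (starts within 4 mm of it), 0.045 m fully open at its end stop; beyond about 33 mm the balls get past. It slides with 1 to 2 N of friction and stays where it is left.
- tab (a point): Centre of the red shutter's push tab, a block 26 mm (feeder x) by 20 mm (y) by 32 mm high that moves with the shutter; its top is 16 mm above this point, 172 mm above the bench. A thin blade reaches down from it into the chute. Push its right (-y) side towards the left (+y).
- bin_left (a point): Centre of the inner floor of the left blue bin, 6 mm above the bench.
- bin_right (a point): Centre of the inner floor of the right blue bin.
- ball0_center (a point): Loose orange plastic ball 0, 24 mm in diameter, about 15 g; this point is its centre. At the start the three balls queue in the infeed chute behind the shutter (ball 0 in front). They roll down by themselves once the shutter is open.
- ball1_center (a point): Loose orange plastic ball 1, 24 mm in diameter, about 15 g; this point is its centre. At the start the three balls queue in the infeed chute behind the shutter (ball 0 in front). They roll down by themselves once the shutter is open.
- ball2_center (a point): Loose orange plastic ball 2, 24 mm in diameter, about 15 g; this point is its centre. At the start the three balls queue in the infeed chute behind the shutter (ball 0 in front). They roll down by themselves once the shutter is open.
- spool: Bystander: green wire spool standing on its end, 64 mm diameter, 46 mm high, loose; origin at the centre of its underside.
- jar: Bystander: small jar, 48 mm diameter, 55 mm high, loose; origin at the centre of its underside.
- driver: Bystander: screwdriver lying on the bench to the right of the chute, 150 mm long along its own x, handle 30 mm thick; loose.

How it is judged (in metres and radians):
On the way, in this order (a step that is already met when the one before it is completed fails the run):
1. the gate is rocked over to its other stop while the shutter is still shut (distance of pad_left from where it was at the start of the episode above 0.04 m and (value of joint gate above 0.2 rad or value of joint gate below -0.2 rad) and value of joint shutter below 0.015 m), for 0.2 s.
2. the shutter is pushed open (value of joint shutter above 0.038 m), for 0.1 s.
At the end, for the whole second after the job is handed in: The gate rests within 0.05 rad of the stop opposite to the one it started at, the shutter is at least 38 mm open, and all three balls lie at rest (under 0.05 m/s) in the bin that was not being fed at the start (distance of pad_left from where it was at the start of the episode above 0.04 m and value of joint shutter above 0.038 m and ((value of joint gate above 0.2 rad and horizontal distance between each of ball0_center, ball1_center, ball2_center and bin_right below 0.06 m and height (world z) of each of ball0_center, ball1_center, ball2_center below 0.035 m) or (value of joint gate below -0.2 rad and horizontal distance between each of ball0_center, ball1_center, ball2_center and bin_left below 0.06 m and height (world z) of each of ball0_center, ball1_center, ball2_center below 0.035 m)) and linear speed of each of ball0, ball1, ball2 below 0.05 m/s); the robot touches nothing.
It fails at once if a ball is touched by the robot (contact force between any of the fingers, the arm and ball0 above 0.3 N or contact force between any of the fingers, the arm and ball1 above 0.3 N or contact force between any of the fingers, the arm and ball2 above 0.3 N).
It fails at once if a ball is lifted (height (world z) of any of ball0_center, ball1_center, ball2_center above 0.17 m).
It fails at once if a bystander is moved by more than 20 mm (distance of any of spool, jar, driver from where it was at the start of the episode above 0.02 m).
It also fails if it takes over 45 s, if anything falls off the work surface, if the arm or the gripper's body presses on something with over 40 N, if the wrist force passes 120 N, or if a joint passes its speed limit or range.

ROBOT

A 6-joint arm with a two-finger parallel gripper is mounted at the origin on the work surface. World frame = base frame: x ahead of the robot, y to its left, z up, the work surface at z = 0. Lengths are in mm, angles in rad, forces in N, time in s.
With the tool pointing down it reaches from about 300 to 775 mm from the base axis. Payload 14.6 kg.
Tool frame: the origin (TCP) lies between the finger pads; the fingertips stand manip.finger_overhang ahead of it and the grasp point (between the pads) lies 2 mm behind it (manip.finger_overhang is the distance from the TCP to the fingertips, in mm); z points along the fingers, y is the direction in which the jaws open and shut (so a half turn about z gives the same grasp; the last joint's range is limited). The gripper opens to 94 mm and grips with 3 to 60 N. Pads are 16 mm wide; open, the fingers measure 119 mm over their backs; the gripper's body (75 mm by 177 mm) begins 78 mm behind the grasp point.
Start: joints at [1.249, 0.3, 1.521, -0, 1.321, -0.067], TCP at [138.626, 532.233, 222.446] pointing down, gripper open.
Joint ranges: [-3.03, 3.03], [-0.79, 2.21], [0.23, 2.52], [-1.04, 4.18], [0, 3.07], [-2.55, 2.55]. Speed limits (rad/s): [2.22, 2.22, 2.57, 3.14, 3.14, 3.14].

INTERFACE

Orientations are given as [roll, pitch, yaw] about the fixed x, y, z axes, in that order (R = Rz(yaw) Ry(pitch) Rx(roll)).
In Python, from cell import manip gives the robot as it stands.
- The arm moves only by the tool drive_tool, never from a script. Its argument "steps" is a list of rows, each an object with "delta_pos": the shift along the world's x, y, z in mm, a list of three; "yaw": the turn about the world's z in rad; "hand": the finger opening in mm, from 0 to 94. A call has 1 to 5 rows; each row shifts and turns the commanded pose from where the row before left it; what a row does not reach is not made up. A row lasts 1/12 s, in which the tool goes at most 41.7 mm and 7.16 degrees, less where a joint would pass 70% of its speed; a pose out of reach is approached as far as the arm can. A call is refused whole if a number of a shift passes 41.7 or a number of a turn 0.125, either way. A call with a gripper value outside its range is refused whole. The fingers move at their own pace and stop on an object; "squeeze" is the grip in N (left out, the last holds). Time passes only in rows, so rows that do not move let the fingers close. It gives the time, the measured TCP pose, the force and the opening at its end, in the units of the state.
- manip.read_state(): the state, without advancing time (a new reading comes with each control period).
- manip.camera(name): name is "scene" or "side" or "wrist"; returns a dict with "frame" (480x640x3 uint8, red, green, blue), "range_z" (480x640 float32, mm along the optical axis (not along the pixel's ray), 0 where there is no reading), "intrinsics" (3x3 intrinsics, pixels), "position" and "attitude" of the camera in the world. Camera axes: x right, y down, z forward; pixel columns grow to the right and rows downward; lengths in mm; the calibration is good to about 2 mm. The wrist camera is an equidistant fisheye: a pixel r from the principal point sees the ray r / f radians off the axis. A picture is of the moment at which its call begins.
- manip.sign_off(): hands the job in, once; it reports no verdict.
The state is a dict: "clock": time; "joints": joint angles; "qd": joint speeds; "effort": joint torques, N m; "eef_pos": TCP position; "eef_rot": TCP orientation; "wrist_force": force on the tool from outside, world axes, zero at the start; "moment": the same for the moment, N m; "finger_gap": finger opening in mm.
Only numpy, scipy, OpenCV 4.12 (cv2) and the standard library are available. Lean on these libraries where they do the work, as an engineer would, in place of code of your own. Each camera call takes 0.05 s, during which the arm holds its last target.

## Working session

There is one attempt and no reset: what is moved stays moved. The work goes in short steps, Python scripts to look and compute and a tool call to move; the robot and the scene stay as the last step left them, time stands still between calls to the robot, and variables do not carry over. Pictures are saved under pics/ and viewed, and the job is handed in when it is done.

Besides the shell and the picture viewer there is one more tool, called after "Emit:" as name(argument=value, ...), one argument or row to a line, values as JSON. drive_tool: Moves the arm, as the interface text tells. Its arguments: {"type":"object","properties":{"steps":{"type":"array"},"squeeze":{"type":"number"}},"required":["steps"]}

```bash
mkdir -p pics; python3 - <<'E'
from cell import manip
import cv2, numpy as np
print(manip.read_state()); print(manip.finger_overhang)
for n in ["scene","side","wrist"]:
    c=manip.camera(n); cv2.imwrite(f"pics/{n}0.png",c["frame"][:,:,::-1]); np.savez(f"pics/{n}0.npz",**c)
    print(n,c["intrinsics"].tolist(),c["position"],c["attitude"])
E
```

```text
{'clock': 0.0, 'joints': array([ 1.24939328e+00,  3.00467145e-01,  1.52160731e+00, -2.11542589e-05,
        1.32071368e+00, -6.65921574e-02]), 'qd': array([ 0.00072242,  0.00091861,  0.00097741,  0.00129398, -0.00045197,
        0.00160797]), 'effort': array([-5.91348726e-04, -5.31809950e+01, -3.52727580e+01,  7.08236382e-02,
        2.43831240e-02, -1.15288944e-04]), 'eef_pos': array([138.55638188, 531.99483478, 221.8774    ]), 'eef_rot': array([-3.14039846e+00, -5.91063706e-05,  2.88678697e+00]), 'wrist_force': array([ 0.85711854,  0.10257608, -0.61256238]), 'moment': array([-0.00799224,  0.03053042,  0.0253305 ]), 'finger_gap': 94.11768031741568}
17.0
scene [[563.9680438139646, 0.0, 318.7620606337648], [0.0, 563.9680438139646, 234.21446546502406], [0.0, 0.0, 1.0]] [1039.37356092  116.52407928  842.20700284] [-2.56348045  0.00376927  1.82289729]
side [[525.4666678779187, 0.0, 320.79628098471363], [0.0, 525.4666678779187, 243.10569576912954], [0.0, 0.0, 1.0]] [ 388.19310209 -683.25200529  647.9441628 ] [-2.19553595 -0.01923597 -0.28439432]
wrist [[371.64829954431775, 0.0, 320.9458706826934], [0.0, 371.64829954431775, 248.489975926803], [0.0, 0.0, 1.0]] [ 71.88755205 549.55116255 385.46683017] [2.89781388e+00 1.17178238e-03 1.31636218e+00]
```

View pics/scene0.png

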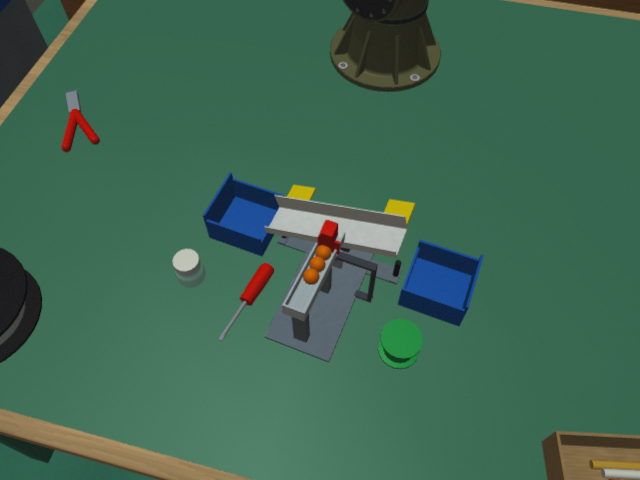

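View pics/side0.png

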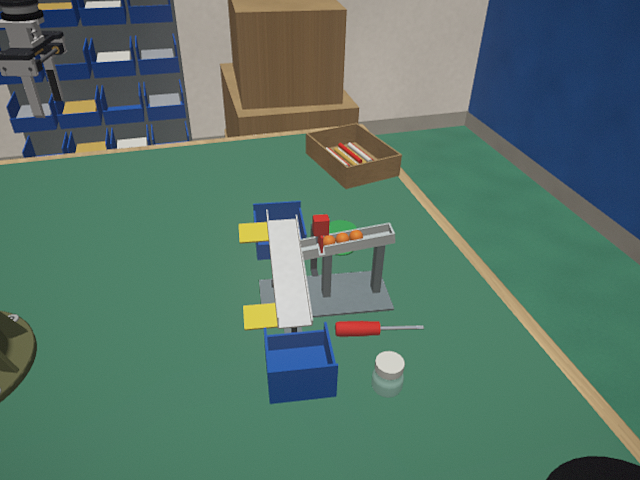

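View pics/wrist0.png

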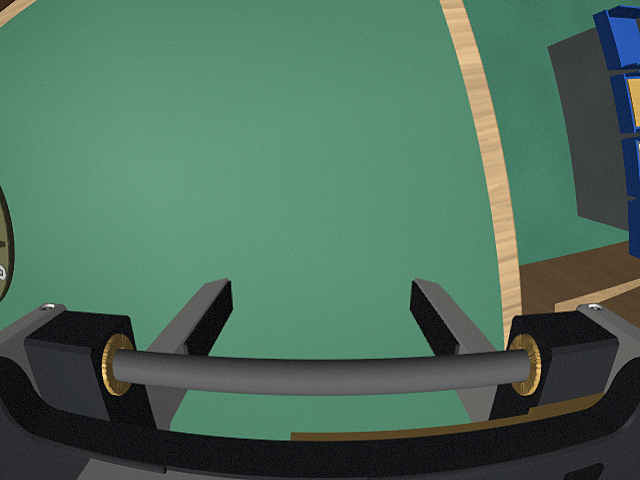

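The scene view shows the feeder near (330,250), with the pads at (301,192) and (399,210), the red tab at (329,234) and the balls at (311–323, 253–276). The side view shows both pads at (253,232) and (260,316). Next I'll measure them in 3D.

```bash
cat > h.py <<'E'
import numpy as np, cv2
from scipy.spatial.transform import Rotation as R
def cloud(c):
    K=c["intrinsics"]; z=c["range_z"].astype(float)
    v,u=np.mgrid[0:480,0:640]
    P=np.stack([(u-K[0,2])/K[0,0]*z,(v-K[1,2])/K[1,1]*z,z],-1)
    W=P@R.from_euler("xyz",c["attitude"]).as_matrix().T+c["position"]
    W[z<=0]=np.nan
    return W
def masks(c):
    h=cv2.cvtColor(c["frame"],cv2.COLOR_RGB2HSV); H,S,V=h[...,0],h[...,1],h[...,2]
    g=(S>150)&(V>90)
    return dict(yellow=g&(H>=22)&(H<=35),red=g&((H<=3)|(H>=177)),orange=g&(H>=6)&(H<=18),blue=g&(H>=105)&(H<=125), green=g&(H>55)&(H<70)&(S>220))
E
python3 - <<'E'
from h import *
for n in ["scene","side"]:
    c=dict(np.load(f"pics/{n}0.npz")); W=cloud(c)
    for k,m in masks(c).items():
        m=m&np.isfinite(W[...,0])&(W[...,0]>250)&(W[...,0]<900)&(abs(W[...,1])<350)
        N,L,st,ce=cv2.connectedComponentsWithStats(m.astype(np.uint8))
        for i in range(1,N):
            if st[i,4]<25: continue
            p=W[L==i]; print(n,k,ce[i].round(),st[i,4],"med",np.median(p,0).round(),"p3",np.percentile(p,3,0).round(),"p97",np.percentile(p,97,0).round())
E
```

```text
scene yellow [301. 192.] 298 med [465. -66.  56.] p3 [446. -87.  45.] p97 [479. -46.  62.]
scene yellow [400. 208.] 402 med [490. 108. 101.] p3 [474.  86.  94.] p97 [511. 127. 106.]
scene red [329. 228.] 199 med [603.  16. 171.] p3 [590.   7. 169.] p97 [614.  25. 173.]
scene red [257. 282.] 546 med [638. -95.  23.] p3 [ 605. -109.   17.] p97 [671. -81.  27.]
scene orange [317. 263.] 531 med [642.   9. 134.] p3 [611.  -3. 125.] p97 [672.  20. 141.]
scene blue [217. 194.] 107 med [ 515. -202.   69.] p3 [ 470. -209.   67.] p97 [ 560. -195.   72.]
scene blue [255. 186.] 92 med [ 473. -149.   55.] p3 [ 466. -190.   52.] p97 [ 479. -106.   57.]
scene blue [247. 218.] 1581 med [ 510. -156.    6.] p3 [ 474. -199.    3.] p97 [ 570. -112.   55.]
scene blue [463. 268.] 285 med [538. 239.  67.] p3 [513. 156.  52.] p97 [619. 249.  72.]
scene blue [437. 282.] 2306 med [557. 194.   6.] p3 [521. 145.   3.] p97 [616. 241.  55.]
side yellow [253. 232.] 520 med [501. 105. 102.] p3 [477.  84.  96.] p97 [525. 127. 107.]
side yellow [260. 316.] 741 med [477. -67.  57.] p3 [454. -87.  52.] p97 [502. -47.  63.]
side red [321. 227.] 365 med [600.   8. 161.] p3 [588.  -0. 125.] p97 [612.  24. 174.]
side red [357. 328.] 610 med [ 634. -101.   23.] p3 [ 601. -112.   12.] p97 [668. -85.  27.]
side orange [342. 237.] 295 med [636.   5. 134.] p3 [606.  -3. 126.] p97 [670.  15. 141.]
side blue [277. 211.] 459 med [572. 243.  57.] p3 [525. 165.  31.] p97 [619. 251.  71.]
side blue [263. 244.] 34 med [532. 153.  32.] p3 [514. 146.   6.] p97 [540. 202.  43.]
side blue [300. 368.] 4226 med [ 520. -196.   24.] p3 [ 470. -208.    5.] p97 [569. -99.  70.]
```

Emit:
drive_tool(
  steps=[
    {"delta_pos":[20,-24,0],"yaw":0.03,"hand":0},
    {"delta_pos":[25,-30,0],"yaw":0.03,"hand":0},
    {"delta_pos":[25,-30,0],"yaw":0.03,"hand":0},
    {"delta_pos":[25,-30,0],"yaw":0.03,"hand":0},
    {"delta_pos":[25,-30,0],"yaw":0,"hand":0},
  ],
  squeeze=10,
)

```text
clock: 0.57
eef_pos: [259.2, 386.6, 222.3]
eef_rot: [-3.141, -0.0, 3.009]
wrist_force: [0.6, 0.8, -0.2]
finger_gap: 63.9
```

Emit:
drive_tool(
  steps=[
    {"delta_pos":[25,-30,0],"yaw":0,"hand":0},
    {"delta_pos":[25,-30,0],"yaw":0,"hand":0},
    {"delta_pos":[25,-30,0],"yaw":0,"hand":0},
    {"delta_pos":[25,-30,0],"yaw":0,"hand":0},
    {"delta_pos":[20,-24,0],"yaw":0,"hand":0},
  ],
)

```text
clock: 0.98
eef_pos: [379.8, 242.1, 222.5]
eef_rot: [-3.142, 0.0, 3.006]
wrist_force: [-0.2, 1.6, -0.2]
finger_gap: 30.8
```

Emit:
drive_tool(
  steps=[
    {"delta_pos":[25,-27,0],"yaw":0,"hand":0},
    {"delta_pos":[25,-27,0],"yaw":0,"hand":0},
    {"delta_pos":[25,-27,0],"yaw":0,"hand":0},
    {"delta_pos":[22,-25,0],"yaw":0,"hand":0},
    {"delta_pos":[18,-20,0],"yaw":0,"hand":0},
  ],
)

```text
clock: 1.4
eef_pos: [494.8, 116.1, 222.2]
eef_rot: [-3.141, -0.0, 3.006]
wrist_force: [0.7, 0.8, 1.6]
finger_gap: 0.9
```

Emit:
drive_tool(
  steps=[
    {"delta_pos":[0,0,-20],"yaw":0,"hand":0},
    {"delta_pos":[0,0,-20],"yaw":0,"hand":0},
    {"delta_pos":[0,0,-20],"yaw":0,"hand":0},
    {"delta_pos":[0,0,-10],"yaw":0,"hand":0},
    {"delta_pos":[0,0,0],"yaw":0,"hand":0},
  ],
)

```text
clock: 1.82
eef_pos: [492.7, 118.1, 150.5]
eef_rot: [-3.14, -0.004, 3.007]
wrist_force: [-0.3, -0.3, 0.4]
finger_gap: 0.4
```

```bash
python3 - <<'E'
from cell import manip
from h import *
out=[]
for n in ["scene","side"]:
    c=manip.camera(n); np.savez(f"pics/{n}1.npz",**c); out.append(c["frame"][120:400,160:540,::-1])
cv2.imwrite("pics/both1.png",np.hstack(out)[:, :800])
s=manip.read_state();print(s["clock"],s["eef_pos"],s["finger_gap"],s["wrist_force"])
E
```

```text
1.9167 [493.84638047 118.36743576 153.06963256] 0.5888084353155439 [-0.83744474 -0.55793026  0.42303479]
```

View pics/both1.png

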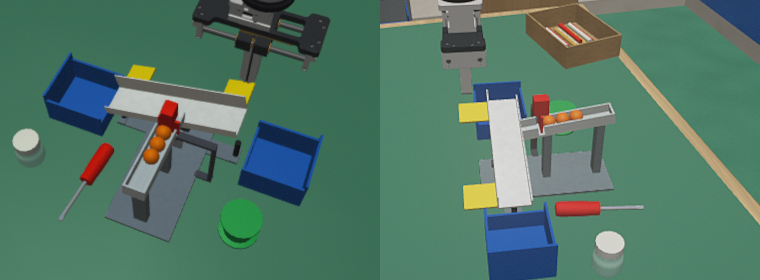

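The closed fingers stand just above the left pad in both views, and the gate has not moved. Now I'll press down.

Emit:
drive_tool(
  steps=[
    {"delta_pos":[2,-4,-8],"yaw":0,"hand":0},
    {"delta_pos":[0,0,-8],"yaw":0,"hand":0},
    {"delta_pos":[0,0,-6],"yaw":0,"hand":0},
    {"delta_pos":[0,0,-6],"yaw":0,"hand":0},
    {"delta_pos":[0,1,-6],"yaw":0,"hand":0},
  ],
)

```text
clock: 2.33
eef_pos: [495.6, 115.2, 117.9]
eef_rot: [3.142, 0.0, 3.007]
wrist_force: [0.8, 0.2, 0.7]
finger_gap: 0.5
```

Emit:
drive_tool(
  steps=[
    {"delta_pos":[0,1,-6],"yaw":0,"hand":0},
    {"delta_pos":[0,1,-6],"yaw":0,"hand":0},
    {"delta_pos":[0,1,-6],"yaw":0,"hand":0},
    {"delta_pos":[0,0,-6],"yaw":0,"hand":0},
    {"delta_pos":[0,0,-6],"yaw":0,"hand":0},
  ],
)

```text
clock: 2.75
eef_pos: [495.6, 118.3, 87.8]
eef_rot: [-3.142, -0.0, 3.007]
wrist_force: [0.1, 0.5, 0.4]
finger_gap: 0.9
```

Emit:
drive_tool(
  steps=[
    {"delta_pos":[0,0,-3],"yaw":0,"hand":0},
    {"delta_pos":[0,0,0],"yaw":0,"hand":0},
    {"delta_pos":[0,0,0],"yaw":0,"hand":0},
  ],
)

```text
clock: 3.0
eef_pos: [495.7, 118.2, 85.4]
eef_rot: [-3.142, -0.0, 3.007]
wrist_force: [0.1, 0.1, -0.1]
finger_gap: 0.5
```

```bash
python3 - <<'E'
from cell import manip
from h import *
out=[]
for n in ["scene","side"]:
    c=manip.camera(n); np.savez(f"pics/{n}2.npz",**c); out.append(c["frame"][120:400,160:540,::-1])
cv2.imwrite("pics/both2.png",np.hstack(out)[:, :800])
s=manip.read_state();print(s["clock"],s["eef_pos"],s["finger_gap"],s["wrist_force"])
E
```

```text
3.1 [495.81303372 118.23617197  85.74727313] 0.7870793267158904 [-0.22747187  0.33143335  0.06660658]
```

View pics/both2.png

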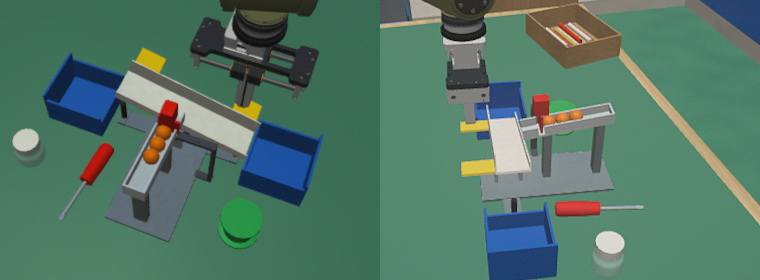

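The gate has fallen over, left side low. I'll retract and refine the tab position.

Emit:
drive_tool(
  steps=[
    {"delta_pos":[0,0,25],"yaw":0,"hand":0},
    {"delta_pos":[0,0,35],"yaw":0,"hand":0},
    {"delta_pos":[0,0,38],"yaw":0,"hand":0},
    {"delta_pos":[0,0,35],"yaw":0,"hand":0},
    {"delta_pos":[0,0,30],"yaw":0,"hand":0},
  ],
)

```text
clock: 3.52
eef_pos: [495.6, 118.2, 251.5]
eef_rot: [3.141, 0.002, 3.007]
wrist_force: [0.0, 0.2, -0.6]
finger_gap: 0.5
```

```bash
python3 - <<'E'
from cell import manip
from h import *
t=-0.136; O=np.array([544,21.4]); A=np.array([[np.cos(t),-np.sin(t)],[np.sin(t),np.cos(t)]])
for n in ["scene","side"]:
    c=manip.camera(n); np.savez(f"pics/{n}3.npz",**c); W=cloud(c)
    for k,m in masks(c).items():
        if k not in("yellow","red","orange"): continue
        m=m&np.isfinite(W[...,0])&(W[...,0]>250)&(W[...,0]<900)&(abs(W[...,1])<350)
        if k=="red": m&=W[...,2]>142
        N,L,st,ce=cv2.connectedComponentsWithStats(m.astype(np.uint8))
        for i in range(1,N):
            if st[i,4]<25: continue
            p=W[L==i].copy(); p[:,:2]=(p[:,:2]-O)@A
            print(n,k,ce[i].round(),st[i,4],"med",np.median(p,0).round(1),"p3",np.percentile(p,3,0).round(1),"p97",np.percentile(p,97,0).round(1))
            if k=="red":
                q=p[p[:,2]>169]; print(" top",np.percentile(q,[3,50,97],axis=0).round(1).tolist())
                rect=cv2.minAreaRect(W[L==i][p[:,2]>169][:,:2].astype(np.float32)); print(rect)
s=manip.read_state();print(s["clock"],s["eef_pos"],s["wrist_force"])
E
```

```text
scene yellow [311. 180.] 397 med [-64.9 -78.9 100.6] p3 [-80.7 -99.3  93. ] p97 [-50.2 -58.2 106.2]
scene yellow [407. 227.] 397 med [-65.1  95.8  56. ] p3 [-80.5  75.5  48.2] p97 [-51.1 115.7  62.1]
scene red [328. 228.] 208 med [ 58.8   2.4 171.3] p3 [ 46.4  -6.7 168.2] p97 [ 70.7  11.5 173.8]
 top [[46.7, -6.4, 169.6], [58.6, 2.7, 171.4], [70.6, 11.4, 173.8]]
((601.9596557617188, 16.02223777770996), (19.117422103881836, 26.063657760620117), 84.70589447021484)
scene orange [317. 264.] 539 med [ 99.4   1.2 133.8] p3 [ 67.6  -9.8 125.2] p97 [129.6   9.7 141.2]
side yellow [254. 246.] 256 med [-54.1  95.   57.9] p3 [-78.1  75.3  51.1] p97 [-30.2 119.2  63. ]
side yellow [258. 288.] 438 med [-53.8 -79.9 102.6] p3 [-77.9 -98.5  96.4] p97 [-29.5 -56.8 107.4]
side red [320. 225.] 327 med [ 57.1  -5.2 164.1] p3 [ 44.8  -8.3 143.9] p97 [ 69.5  10.6 173.5]
 top [[45.4, -7.0, 169.4], [57.1, -0.1, 172.1], [69.3, 12.2, 173.8]]
((601.0759887695312, 16.481958389282227), (21.029800415039062, 25.853872299194336), 84.46309661865234)
side orange [342. 237.] 287 med [ 94.3  -4.2 134.3] p3 [ 63.3  -9.6 126.7] p97 [126.2   4.6 141.9]
3.6167 [497.07567545 118.47174556 253.74060515] [ 0.05687633  0.55338701 -0.11861518]
```

Emit:
drive_tool(
  steps=[
    {"delta_pos":[19,-29,0],"yaw":0,"hand":0},
    {"delta_pos":[21,-32,0],"yaw":0,"hand":0},
    {"delta_pos":[21,-32,0],"yaw":0,"hand":0},
    {"delta_pos":[19,-30,0],"yaw":0,"hand":0},
    {"delta_pos":[16,-23,0],"yaw":0,"hand":0},
  ],
)

```text
clock: 4.03
eef_pos: [592.4, -30.2, 247.7]
eef_rot: [-3.141, -0.001, 3.006]
wrist_force: [0.1, 0.7, -0.5]
finger_gap: 0.5
```

Emit:
drive_tool(
  steps=[
    {"delta_pos":[0,0,0],"yaw":0,"hand":0},
    {"delta_pos":[0,0,-20],"yaw":0,"hand":0},
    {"delta_pos":[0,0,-20],"yaw":0,"hand":0},
    {"delta_pos":[0,0,-15],"yaw":0,"hand":0},
    {"delta_pos":[0,0,0],"yaw":0,"hand":0},
  ],
)

```text
clock: 4.45
eef_pos: [590.2, -27.4, 189.8]
eef_rot: [-3.141, -0.005, 3.007]
wrist_force: [-0.6, 0.2, 0.2]
finger_gap: 0.6
```

```bash
cat > look.py <<'E'
import sys
from cell import manip
from h import *
k=sys.argv[1]; out=[]
for n in ["scene","side"]:
    c=manip.camera(n); np.savez(f"pics/{n}{k}.npz",**c); out.append(c["frame"][120:400,160:540,::-1])
cv2.imwrite(f"pics/both{k}.png",np.hstack(out)[:, :800])
s=manip.read_state();print(s["clock"],s["eef_pos"],s["eef_rot"],s["finger_gap"],s["wrist_force"])
t=-0.136; O=np.array([544,21.4]); A=np.array([[np.cos(t),-np.sin(t)],[np.sin(t),np.cos(t)]])
print("local",(s["eef_pos"][:2]-O)@A)
E
python3 look.py 4
```

```text
4.55 [591.46029908 -27.50194153 193.476986  ] [ 3.14156587e+00 -6.64266926e-04  3.00701842e+00] 0.31922176402948244 [ 0.70067055 -0.78785921  0.48915753]
local [ 53.65224355 -42.01567132]
```

View pics/both4.png

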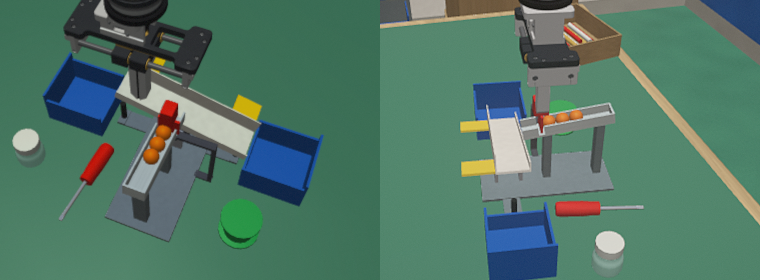

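The fingers hang to the right of the tab at about y = -42 mm in the feeder frame. I'll lower them to tab height, then push along feeder +y, which is (0.136, 0.991) in the world.

Emit:
drive_tool(
  steps=[
    {"delta_pos":[1,0,-10],"yaw":0,"hand":0},
    {"delta_pos":[1,0,-10],"yaw":0,"hand":0},
    {"delta_pos":[0,0,-5],"yaw":0,"hand":0},
    {"delta_pos":[0,0,0],"yaw":0,"hand":0},
  ],
)

```text
clock: 4.88
eef_pos: [593.1, -27.7, 166.9]
eef_rot: [-3.142, -0.002, 3.007]
wrist_force: [0.5, 0.3, -0.2]
finger_gap: 0.6
```

Emit:
drive_tool(
  steps=[
    {"delta_pos":[1,7,0],"yaw":0,"hand":0},
    {"delta_pos":[1,7,0],"yaw":0,"hand":0},
    {"delta_pos":[1,6,0],"yaw":0,"hand":0},
    {"delta_pos":[1,6,0],"yaw":0,"hand":0},
    {"delta_pos":[1,6,0],"yaw":0,"hand":0},
  ],
)

```text
clock: 5.3
eef_pos: [598.8, 5.0, 168.7]
eef_rot: [-3.141, 0.0, 3.007]
wrist_force: [-0.8, -2.3, 1.5]
finger_gap: 0.3
```

Emit:
drive_tool(
  steps=[
    {"delta_pos":[1,7,0],"yaw":0,"hand":0},
    {"delta_pos":[1,7,0],"yaw":0,"hand":0},
    {"delta_pos":[1,7,0],"yaw":0,"hand":0},
    {"delta_pos":[1,6,0],"yaw":0,"hand":0},
    {"delta_pos":[0,4,0],"yaw":0,"hand":0},
  ],
)

```text
clock: 5.72
eef_pos: [602.8, 36.1, 168.4]
eef_rot: [3.142, 0.0, 3.007]
wrist_force: [0.4, -1.6, -0.4]
finger_gap: 0.4
```

```bash
python3 look.py 5
```

```text
5.8167 [602.65586146  35.98801421 168.37379712] [ 3.14134769e+00 -3.16612400e-05  3.00750803e+00] 0.29692568042418366 [-0.09486418  0.13395343 -0.44591711]
local [56.13638797 22.40594092]
```

View pics/both5.png

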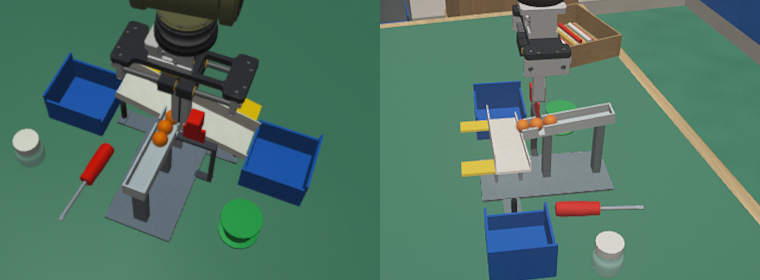

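The balls are rolling and the tab is nearly at its stop. I'll push a few mm more until the force rises.

Emit:
drive_tool(
  steps=[
    {"delta_pos":[0,1,0],"yaw":0,"hand":0},
    {"delta_pos":[0,1,0],"yaw":0,"hand":0},
    {"delta_pos":[0,1,0],"yaw":0,"hand":0},
  ],
)

```text
clock: 6.07
eef_pos: [602.6, 37.7, 168.4]
eef_rot: [-3.141, 0.0, 3.006]
wrist_force: [0.5, -9.8, 0.7]
finger_gap: 0.7
```

```bash
python3 look.py 6
```

```text
6.1667 [602.63347796  37.60241226 168.38767493] [-3.14068152e+00  4.81299546e-05  3.00636225e+00] 0.7581165857076039 [ 0.27383769 -3.1788959   0.21469895]
local [55.89532922 24.00239723]
```

View pics/both6.png

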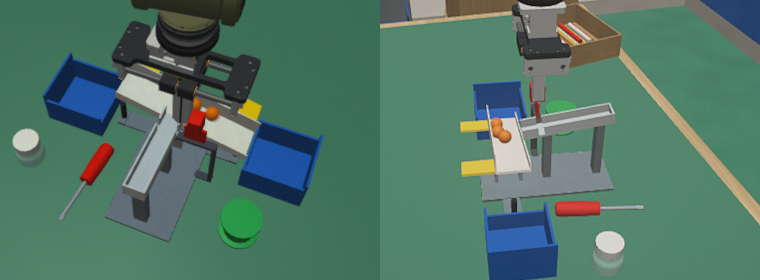

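The shutter is against its end stop and the balls are on the gate heading left. I'll back off and rise.

Emit:
drive_tool(
  steps=[
    {"delta_pos":[-1,-8,0],"yaw":0,"hand":0},
    {"delta_pos":[-2,-12,0],"yaw":0,"hand":0},
    {"delta_pos":[0,0,25],"yaw":0,"hand":0},
    {"delta_pos":[0,0,35],"yaw":0,"hand":0},
    {"delta_pos":[0,0,40],"yaw":0,"hand":0},
  ],
)

```text
clock: 6.58
eef_pos: [598.7, 17.1, 268.3]
eef_rot: [-3.142, -0.003, 3.006]
wrist_force: [0.1, -0.1, 0.4]
finger_gap: 0.3
```

Emit:
drive_tool(
  steps=[
    {"delta_pos":[-35,0,10],"yaw":0,"hand":0},
    {"delta_pos":[-35,0,10],"yaw":0,"hand":0},
    {"delta_pos":[-35,0,10],"yaw":0,"hand":0},
    {"delta_pos":[-35,0,10],"yaw":0,"hand":0},
    {"delta_pos":[-25,0,0],"yaw":0,"hand":0},
  ],
)

```text
clock: 7.0
eef_pos: [432.6, 17.6, 310.2]
eef_rot: [3.141, 0.003, 3.006]
wrist_force: [0.7, -0.2, -0.2]
finger_gap: 0.3
```

Emit:
drive_tool(
  steps=[
    {"delta_pos":[0,0,0],"yaw":0,"hand":0},
    {"delta_pos":[0,0,0],"yaw":0,"hand":0},
    {"delta_pos":[0,0,0],"yaw":0,"hand":0},
    {"delta_pos":[0,0,0],"yaw":0,"hand":0},
    {"delta_pos":[0,0,0],"yaw":0,"hand":0},
  ],
)

```text
clock: 7.42
eef_pos: [435.2, 18.0, 307.9]
eef_rot: [-3.141, -0.001, 3.007]
wrist_force: [-0.3, -1.4, -0.2]
finger_gap: 0.6
```

Emit:
drive_tool(
  steps=[
    {"delta_pos":[0,0,0],"yaw":0,"hand":0},
    {"delta_pos":[0,0,0],"yaw":0,"hand":0},
    {"delta_pos":[0,0,0],"yaw":0,"hand":0},
    {"delta_pos":[0,0,0],"yaw":0,"hand":0},
    {"delta_pos":[0,0,0],"yaw":0,"hand":0},
  ],
)

```text
clock: 7.83
eef_pos: [434.7, 18.2, 308.4]
eef_rot: [-3.142, -0.0, 3.007]
wrist_force: [-0.6, -0.2, -0.0]
finger_gap: 0.6
```

```bash
cat > chk.py <<'E'
import sys
from h import *
k=sys.argv[1]
t=-0.136; O=np.array([544,21.4]); A=np.array([[np.cos(t),-np.sin(t)],[np.sin(t),np.cos(t)]])
for n in ["scene","side"]:
    c=dict(np.load(f"pics/{n}{k}.npz")); W=cloud(c)
    for kk,m in masks(c).items():
        m=m&np.isfinite(W[...,0])&(W[...,0]>250)&(W[...,0]<900)&(abs(W[...,1])<350)
        if kk in("blue",): continue
        N,L,st,ce=cv2.connectedComponentsWithStats(m.astype(np.uint8))
        for i in range(1,N):
            if st[i,4]<25: continue
            p=W[L==i].copy(); p[:,:2]=(p[:,:2]-O)@A
            print(n,kk,ce[i].round(),st[i,4],"med",np.median(p,0).round(1),np.percentile(p,[3,97],axis=0).round().tolist())
E
python3 look.py 7; python3 chk.py 7; sleep 0; python3 look.py 8; python3 chk.py 8 | grep -E "orange"
```

```text
7.9333 [434.64131795  18.2433029  308.43627305] [-3.14157705e+00 -2.31078325e-05  3.00679288e+00] 0.6561736747051622 [ 0.12981054  0.0668086  -0.04170188]
local [-107.92090222  -17.95452425]
scene yellow [311. 180.] 398 med [-65.5 -78.7 100.3] [[-80.0, -100.0, 93.0], [-50.0, -58.0, 107.0]]
scene yellow [407. 227.] 399 med [-65.4  95.7  55.7] [[-80.0, 76.0, 49.0], [-51.0, 116.0, 62.0]]
scene red [356. 238.] 208 med [ 59.2  44.9 171.4] [[46.0, 36.0, 169.0], [71.0, 54.0, 174.0]]
scene red [257. 282.] 548 med [ 109.2 -101.9   23.2] [[75.0, -114.0, 17.0], [143.0, -92.0, 27.0]]
scene orange [432. 274.] 134 med [-10.3 158.9  25.8] [[-22.0, 150.0, 19.0], [-4.0, 169.0, 31.0]]
scene orange [446. 281.] 139 med [ -7.2 184.7  25.8] [[-18.0, 176.0, 20.0], [1.0, 194.0, 30.0]]
scene orange [461. 285.] 140 med [ -9.2 209.6  26. ] [[-19.0, 201.0, 19.0], [-3.0, 219.0, 30.0]]
side yellow [254. 246.] 259 med [-54.1  94.3  58.2] [[-78.0, 75.0, 52.0], [-30.0, 118.0, 63.0]]
side yellow [258. 288.] 440 med [-53.8 -79.8 102.4] [[-78.0, -99.0, 96.0], [-30.0, -57.0, 108.0]]
side red [317. 214.] 340 med [ 56.8  36.6 160.7] [[45.0, 29.0, 122.0], [69.0, 52.0, 174.0]]
side red [357. 328.] 612 med [ 105.5 -110.2   22.5] [[72.0, -117.0, 11.0], [141.0, -95.0, 27.0]]
side orange [273. 230.] 134 med [-12.4 185.5  27.2] [[-20.0, 159.0, 21.0], [-4.0, 215.0, 32.0]]
8.0333 [434.62717539  18.25933143 308.46402349] [3.14154680e+00 6.41162858e-05 3.00682388e+00] 0.7933220717302073 [ 0.17378617  0.63615829 -0.04575424]
local [-107.93708736  -17.94056118]
scene orange [431. 274.] 136 med [-10.2 159.1  25.8] [[-22.0, 150.0, 19.0], [-3.0, 169.0, 31.0]]
scene orange [446. 281.] 138 med [ -7.3 184.7  25.7] [[-18.0, 176.0, 20.0], [1.0, 194.0, 31.0]]
scene orange [461. 285.] 140 med [ -9.7 209.4  25.7] [[-20.0, 200.0, 20.0], [-2.0, 219.0, 30.0]]
side orange [273. 230.] 134 med [-12.3 185.3  27.4] [[-20.0, 158.0, 20.0], [-3.0, 216.0, 32.0]]
```

View pics/both8.png

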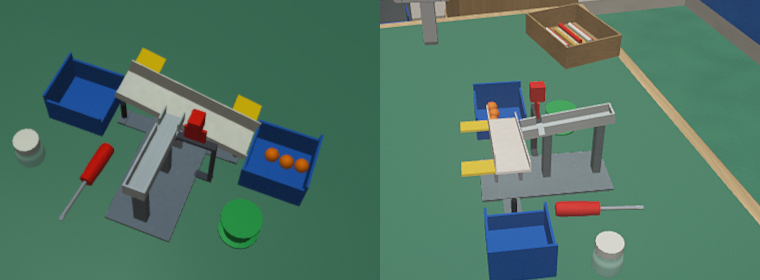

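All three balls lie in the left bin at y = 159, 185 and 209 mm, and they were steady between the two pictures. The shutter is about 45 mm open and the gate rests left-low. I'll let them settle a moment longer, then hand in.

Emit:
drive_tool(
  steps=[
    {"delta_pos":[0,0,0],"yaw":0,"hand":0},
    {"delta_pos":[0,0,0],"yaw":0,"hand":0},
    {"delta_pos":[0,0,0],"yaw":0,"hand":0},
    {"delta_pos":[0,0,0],"yaw":0,"hand":0},
    {"delta_pos":[0,0,0],"yaw":0,"hand":0},
  ],
)

```text
clock: 8.45
eef_pos: [434.6, 18.2, 308.5]
eef_rot: [-3.142, 0.0, 3.007]
wrist_force: [-0.6, 0.5, -0.6]
finger_gap: 0.6
```

```bash
python3 look.py 9; python3 chk.py 9 | grep -E "orange|red"; python3 -c "
from cell import manip
print(manip.sign_off())"
```

```text
8.55 [434.63080568  18.22371511 308.43190544] [-3.14157287e+00 -1.87749404e-05  3.00680718e+00] 0.6360738697485948 [0.72630441 1.10196942 0.12541938]
local [-107.92866168  -17.97535643]
scene red [356. 238.] 210 med [ 58.9  45.  171.4] [[47.0, 36.0, 169.0], [70.0, 54.0, 174.0]]
scene red [257. 282.] 543 med [ 108.8 -101.9   23.2] [[75.0, -114.0, 17.0], [143.0, -92.0, 27.0]]
scene orange [431. 274.] 135 med [-10.5 158.9  26.1] [[-22.0, 150.0, 20.0], [-3.0, 169.0, 30.0]]
scene orange [446. 281.] 136 med [ -6.8 184.8  25.4] [[-18.0, 176.0, 20.0], [-0.0, 194.0, 30.0]]
scene orange [461. 285.] 140 med [ -9.3 209.6  25.8] [[-19.0, 201.0, 20.0], [-2.0, 219.0, 30.0]]
side red [317. 214.] 335 med [ 56.9  36.9 160.6] [[45.0, 28.0, 123.0], [69.0, 52.0, 174.0]]
side red [357. 328.] 613 med [ 105.4 -109.8   22.6] [[72.0, -117.0, 11.0], [140.0, -96.0, 27.0]]
side orange [273. 230.] 135 med [-12.4 185.3  27.3] [[-20.0, 158.0, 20.0], [-4.0, 216.0, 31.0]]
the job is handed in; nothing more can be done
None
```

The job is done and handed in at about 8.6 s: all three balls are in the left bin, which was not being fed at the start. I pressed the raised left pad with the closed fingers until the gate fell over, then pushed the red shutter's tab left to its end stop. The push reached about 10 N against the stop. Then I backed the arm off to clear air.

My last checks, all from the camera images:
- **Gate:** it rests left side low, with the left pad at about 57 mm and the right pad at about 101 mm.
- **Shutter:** the tab is about 45 mm to the left of the shut position, and it stayed there after the fingers left.
- **Balls:** they lie about 160, 185 and 210 mm left of the pivot, with their visible tops near 30 mm. They did not move between pictures taken 0.5 s apart.
- **Bystanders:** the screwdriver measured the same after the job. I checked the spool and jar only by eye, and they looked unmoved.

No check failed or disagreed.

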